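Close a lock case on its dowels and hold it shut

ROBOT

A 6-joint arm with a two-finger parallel gripper is mounted at the origin on the work surface. World frame = base frame: x ahead of the robot, y to its left, z up, the work surface at z = 0. Lengths are in mm, angles in rad, forces in N, time in s.
With the tool pointing down it reaches from about 275 to 750 mm from the base axis. Payload 10.2 kg.
Tool frame: the origin (TCP) lies at the very end of the fingers, on their centre line; the grasp point (between the pads) lies 19 mm behind it (ctrl.tcp_to_grasp is the distance from the TCP to the grasp point, in mm); z points along the fingers, y is the direction in which the jaws open and shut (so a half turn about z gives the same grasp; the last joint's range is limited). The gripper opens to 85 mm and grips with 20 to 120 N. Pads are 22 mm wide; open, the fingers measure 114 mm over their backs; the gripper's body (76 mm by 85 mm) begins 54 mm behind the grasp point. The pads swing forward as they close: fully open they stand 13 mm farther back than shut.
Start: joints at [0.977, 0.313, 1.498, -0, 1.331, -0.223], TCP at [190.253, 489.321, 231.294] pointing down, gripper open.
Joint ranges: [-2.94, 2.94], [-0.97, 2.17], [0.19, 2.56], [-1.23, 4.37], [0.02, 3.11], [-2.88, 2.88]. Speed limits (rad/s): [2.39, 2.39, 3.01, 3.14, 3.14, 3.14].

INTERFACE

Orientations are given as a unit quaternion [w, x, y, z].
In Python, from rig import ctrl, cams, job gives the robot as it stands. The module is installed in compiled form; this text tells all that it offers.
- The arm moves only by the tool drive_tool, never from a script. Its arguments are lists of equal length, an entry for each row: "gripper": the opening, from 0 (shut) to 1 (fully open); "dp": the shift along the tool's x, y, z normalised to -1 to 1, where 1 is 0.2 m, a list of three; "twist": the turn about the tool's z normalised to -1 to 1, where 1 is 90 degrees. In form: {"gripper": [gripper, ...], "dp": [[tx, ty, tz], ...], "twist": [twist, ...]}. A call has 1 to 20 rows; each row is the pose to reach, as a shift and turn from the pose commanded when the call began, along the tool's axes at that moment; what a row does not reach only later rows make up. A row lasts 1/10 s, in which the tool goes at most 50 mm and 8.59 degrees, less where a joint would pass 70% of its speed; a pose out of reach is approached as far as the arm can. A call with a number of a shift or a turn outside -1 to 1 is refused whole. A call with a gripper value outside its range is refused whole. The fingers move at their own pace and stop on an object; "newtons" is the grip in N (left out, the last holds). Time passes only in rows, so rows that repeat a pose let the fingers close. It gives the time, the measured TCP pose, the force and the opening at its end, in the units of the state.
- ctrl.sense(): the state, without advancing time (a new reading comes with each control period).
- cams.capture(name): name is "scene" or "top" or "wrist"; returns a dict with "pixels" (384x512x3 uint8, red, green, blue), "camera_matrix" (3x3 intrinsics, pixels), "xyz" and "orientation" of the camera in the world; the wrist camera has in their place "hand_eye" (4x4, takes a point from camera to tool coordinates, whose origin is the TCP and whose axes are the flange's). Camera axes: x right, y down, z forward; pixel columns grow to the right and rows downward; lengths in mm; the calibration is good to about 2 mm. A picture is of the moment at which its call begins: read the wrist's pose just before it. There is no depth.
- job.finish_job(): hands the job in, once; it reports no verdict.
The state is a dict: "time_s": time; "joints": joint angles; "dq": joint speeds; "tau": joint torques, N m; "eef_pos": TCP position; "ee_rot": TCP orientation; "force": force on the tool from outside, world axes, zero at the start; "wrist_torque": the same for the moment, N m; "grip_width": opening from 0.0 (shut) to 1.0 (fully open).
Only numpy, scipy, OpenCV 4.12 (cv2) and the standard library are available. Lean on these libraries where they do the work, as an engineer would, in place of code of your own. Each camera call takes 0.05 s, during which the arm holds its last target.

TASK

Take the longer of the two loose lock covers by its block, fit it on the two dowels of the lower lock case that is clamped in the nest (thick dowel in the large hole), and press it fully down against the spring until the two halves meet. Finish while still holding the cover pressed shut with the gripper, because the spring lifts it again when it is let go. Leave the other loose things where they are.

Things in the scene. Friction and masses are not known exactly. Their poses are not given: they have to be found in the camera images.
- case: Lower half of an aluminium lock case, open on top, fixed in a dark nest plate (160 x 96 x 12 mm). Origin: under the nest's centre, on the table; z up. 130 mm long: wide part (68 mm in y) from x = -65 to +5 mm, narrow part (48 mm) to x = +65. Its flat upper rim, the parting face, is 40 mm above the table; clamps beside it end 6 mm lower. Two upright dowels on its x axis.
- dowel_thick (a point): Foot of the thick dowel's axis at the height of the parting face: case x = -52 mm, in the wide part. 14 mm diameter, straight for 14 mm, then tapering to its end 22 mm above the parting face.
- dowel_thin (a point): Foot of the thin dowel's axis at the height of the parting face: case x = +52 mm, in the narrow part. 8 mm diameter, straight for 14 mm, then tapering to its end 22 mm above the parting face.
- stud (a joint): Travel (m) of the brass spring stud, 14 mm diameter, in the middle of the case (x = y = 0): 0 at rest, its top 8 mm above the parting face; 0.008 when level with it. It pushes up with 4.5 N at 0, 10 N at 0.008, so an unpressed cover floats 8 mm above the face.
- cover: The longer loose cover, aluminium, about 0.28 kg, flat on the table: a 10 mm plate with the outline of the case (130 mm along x; 68 mm wide from x = -65 to +5, 48 mm wide to +65). Origin: centre of the underside; z up. A solid block to grip, 44 (x) x 24 (y) mm, stands on its middle (x = y = 0) from 10 to 38 mm above the underside. When fitted its axes match the case's.
- hole_large (a point): Centre of the large through hole (15.5 mm diameter) at the underside of the longer cover: cover x = -52 mm, y = 0.
- hole_small (a point): Centre of the small through hole (9.5 mm diameter) at the underside of the longer cover: cover x = +52 mm, y = 0.
- block_top (a point): Centre of the top of the longer cover's block, 38 mm above its underside.
- short_cover: A loose cover of another, smaller lock, to be left alone: same make and same gripping block but 102 mm long, holes 76 mm apart. Origin: centre of its underside.
- padlock: Bystander: small brass padlock lying flat, 40 x 46 x 22 mm with a shackle to +x. Origin: under the middle of its body.
- screwdriver: Bystander: screwdriver with a black handle, lying on the table to the right of the covers.
- jar: Bystander: low jar, 60 mm diameter, 55 mm high. Origin: centre of its underside.
- oil_bottle: Bystander: small upright bottle, 28 mm diameter, 62 mm high. Origin: centre of its underside.
There are look-alikes about, which are no part of the job. Leave any orange look-alike of the case alone. What is shaped like the cover but pink is not meant.

How it is judged (in metres and radians):
On the way:
1. the longer cover is threaded on both dowels, the right way round, its underside below the dowel tips (horizontal distance between hole_large and dowel_thick below 0.004 m and horizontal distance between hole_small and dowel_thin below 0.004 m and z of each of hole_large, hole_small in the frame of case below 0.056 m), for 0.1 s.
At the end, for the whole second after the job is handed in: Longer cover on both dowels, each hole within 3 mm of its dowel's axis, underside within 2 mm of the parting face at both holes, stud pushed in over 6 mm, over 5 N between cover and case, cover still, gripper holding or pressing it (over 2 N) (horizontal distance between hole_large and dowel_thick below 0.003 m and horizontal distance between hole_small and dowel_thin below 0.003 m and z of each of hole_large, hole_small in the frame of case below 0.042 m and value of joint stud above 0.006 m and contact force between cover and case above 5 N and linear speed of cover below 0.01 m/s and contact force between any of the fingers, the arm and cover above 2 N); the arm keeps its last pose, push and grip.
It fails at once if another loose thing is shifted by more than 40 mm (distance of any of short_cover, padlock, screwdriver, jar, oil_bottle from where it was at the start of the episode above 0.04 m).
It also fails if it takes over 38 s, if anything falls off the work surface, if the arm or the gripper's body presses on something with over 40 N, if the wrist force passes 120 N, or if a joint passes its speed limit or range.

## Working session

There is one attempt and no reset: what is moved stays moved. The work goes in short steps, Python scripts to look and compute and a tool call to move; the robot and the scene stay as the last step left them, time stands still between calls to the robot, and variables do not carry over. Pictures are saved under pics/ and viewed, and the job is handed in when it is done.

Besides the shell and the picture viewer there is one more tool, called after "Emit:" as a command line: name --pt "numbers of a row" for each row, then --argument value for the rest. drive_tool: Moves the arm, as the interface text tells. Scaled input: -1 to 1 covers 0.2 m each way for a shift and 90 degrees each way for a turn. Its arguments: {"type":"object","properties":{"gripper":{"type":"array","items":{"type":"number"}},"dp":{"type":"array","items":{"type":"array","items":{"type":"number"}}},"twist":{"type":"array","items":{"type":"number"}},"newtons":{"type":"number"}},"required":["gripper","dp","twist"]}

```bash
mkdir -p pics
cat > h.py <<'E'
import numpy as np,cv2
from rig import ctrl,cams,job
from scipy.spatial.transform import Rotation as R
def q2R(q): return R.from_quat([q[1],q[2],q[3],q[0]]).as_matrix()
def save(n,f):
    s=ctrl.sense(); c=cams.capture(n)
    cv2.imwrite(f'pics/{f}.png',c['pixels'][:,:,::-1])
    if 'hand_eye' in c:
        T=np.eye(4);T[:3,:3]=q2R(s['ee_rot']);T[:3,3]=s['eef_pos'];M=T@np.array(c['hand_eye'])
    else:
        M=np.eye(4);M[:3,:3]=q2R(c['orientation']);M[:3,3]=c['xyz']
    np.savez(f'pics/{f}.npz',K=c['camera_matrix'],M=M)
    return c
def px(f,u,v,z):
    d=np.load(f'pics/{f}.npz');K,M=d['K'],d['M']
    r=M[:3,:3]@np.linalg.inv(K)@np.array([u,v,1.]);o=M[:3,3]
    return o+r*(z-o[2])/r[2]
def proj(f,p):
    d=np.load(f'pics/{f}.npz');K,M=d['K'],d['M']
    c=M[:3,:3].T@(np.array(p,float)-M[:3,3]);c=K@c;return c[:2]/c[2]
def crop(f,x0,y0,x1,y1,s,o):
    i=cv2.imread(f'pics/{f}.png')[y0:y1,x0:x1];cv2.imwrite(f'pics/{o}.png',cv2.resize(i,None,fx=s,fy=s,interpolation=cv2.INTER_CUBIC))
E
python3 - <<'E'
from h import *
for n in ['scene','top','wrist']: save(n,n+'0'); print(n,np.load(f'pics/{n}0.npz')['M'].round(2).tolist())
print(ctrl.sense(),ctrl.tcp_to_grasp)
E
```

```text
scene [[-0.66, 0.56, -0.5, 1023.26], [0.75, 0.51, -0.41, 364.23], [0.02, -0.65, -0.76, 785.45], [0.0, 0.0, 0.0, 1.0]]
top [[0.01, -0.98, 0.2, 261.95], [-1.0, -0.01, 0.0, -59.06], [0.0, -0.2, -0.98, 1394.8], [0.0, 0.0, 0.0, 1.0]]
wrist [[0.36, 0.89, 0.26, 122.6], [0.93, -0.35, -0.1, 516.61], [-0.0, 0.28, -0.96, 373.11], [0.0, 0.0, 0.0, 1.0]]
{'time_s': 0.15, 'joints': array([ 9.76598412e-01,  3.13283668e-01,  1.49822818e+00,  1.09303821e-06,
        1.33098830e+00, -2.23340729e-01]), 'dq': array([ 0.00036602, -0.0023532 , -0.00187522,  0.00237695, -0.00104413,
        0.0003669 ]), 'tau': array([ 7.35705507e-04, -4.12379980e+01, -2.59792703e+01, -2.05158772e-04,
        3.32410717e-03,  1.07463952e-04]), 'eef_pos': array([190.14648136, 489.1631745 , 230.89882835]), 'ee_rot': array([-1.80844344e-04,  1.84367905e-01,  9.82857197e-01, -4.16156128e-04]), 'force': array([-0.06645722,  0.2362254 , -0.1341112 ]), 'wrist_torque': array([0.04033949, 0.02519339, 0.06539449]), 'grip_width': 0.9958583356362991} 18.700000000000003
```

View pics/scene0.png

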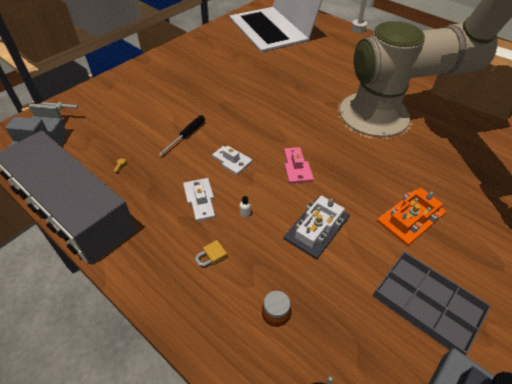

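View pics/top0.png

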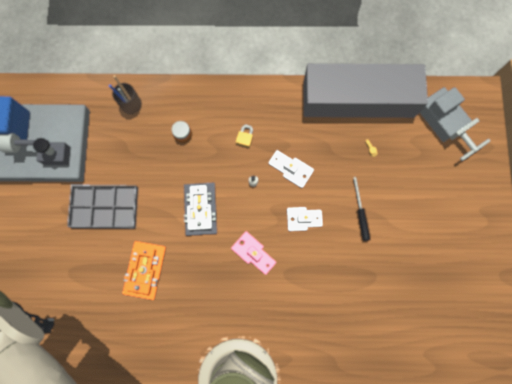

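View pics/wrist0.png

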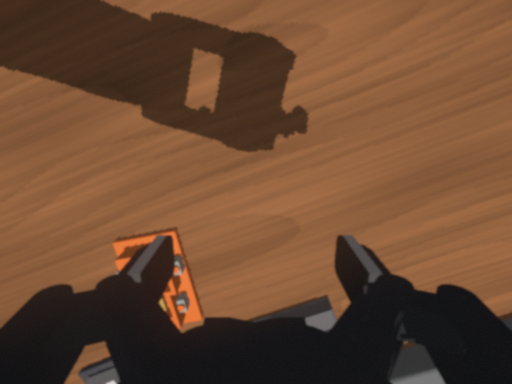

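The top view shows the two white covers at (291,168), which looks longer, and (305,218). The nested case is at (200,209). I'll enlarge these.

Run:
```python
from h import *
crop('top0',170,170,230,245,8,'c1')
crop('top0',240,140,335,240,6,'c2')
crop('scene0',170,130,360,270,4,'c3')
for u,v,z in [(200,209,40),(291,168,10),(305,218,10)]: print(px('top0',u,v,z))
```

```text
[488.90282722 117.46705416  40.        ]
[ 626.14162174 -159.44016403   10.        ]
[ 468.31483548 -201.19682533   10.        ]
```

View pics/c1.png

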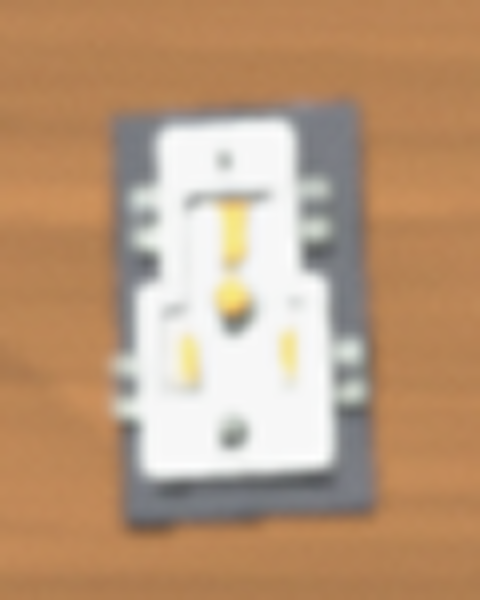

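View pics/c2.png

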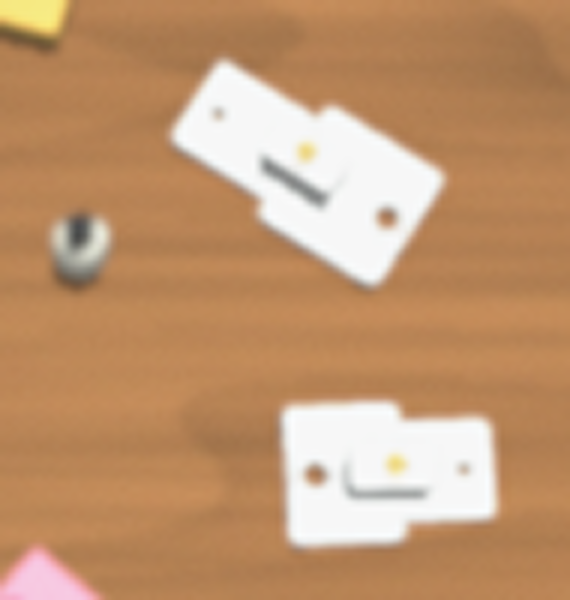

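View pics/c3.png

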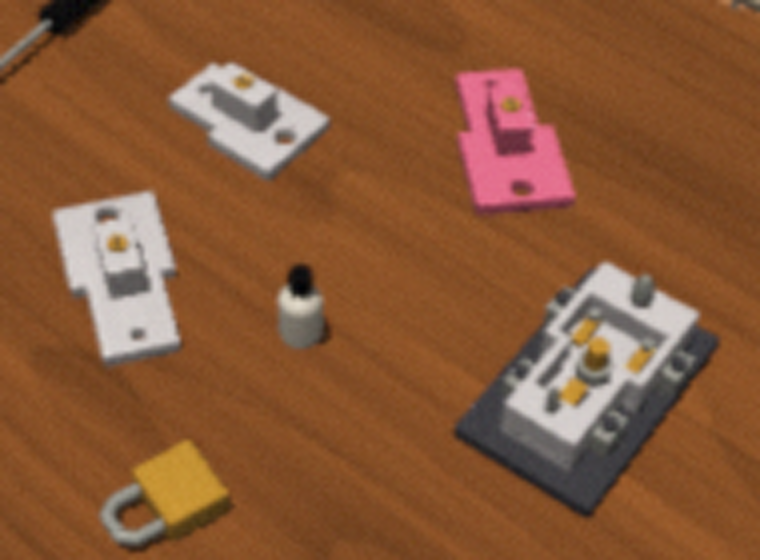

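Run:
```python
from h import *
def t(x,y,x0,y0,s,z): return px('top0',x0+(x+.5)/s-.5,y0+(y+.5)/s-.5,z)
def an(a,b): d=(b-a)[:2]; return np.linalg.norm(d),np.degrees(np.arctan2(d[1],d[0]))
C=lambda x,y,z:t(x,y,240,140,6,z)
hs,hl=C(218,114,7),C(387,217,7); print('holes',hs,hl,(hs+hl)/2,an(hl,hs))
es,el=(C(222,60,10)+C(172,138,10))/2,(C(443,180,10)+C(373,288,10))/2;print('ends',(es+el)/2,an(el,es))
print('block',C(306,152,38))
D=lambda x,y,z:t(x,y,170,170,8,z)
a,b=D(224,160,62),D(233,433,62);print('dow',a,b,(a+b)/2,an(b,a))
es,el=(D(159,122,40)+D(296,122,40))/2,(D(142,475,40)+D(334,472,40))/2;print('ends',(es+el)/2,an(el,es))
print('stud',D(232,298,48))
S=lambda x,y,z:px('scene0',170+(x+.5)/4-.5,130+(y+.5)/4-.5,z)
a,b=S(553,393,62),S(643,280,62);print('S dow',a,b,(a+b)/2,an(b,a))
print('S stud',S(598,343,48)); print('Sblock',S(118,243,38)); a,b=S(138,334,7),S(108,214,7);print('Sholes',a,b,(a+b)/2,an(b,a))
s=ctrl.sense();print(q2R(s['ee_rot']).round(3))
```

```text
holes [ 657.23776532 -112.3191946     7.        ] [ 602.19529732 -200.41183244    7.        ] [ 629.71653132 -156.36551352    7.        ] (np.float64(103.87485799811473), np.float64(58.00183436971832))
ends [ 628.54888567 -156.1003202    10.        ] (np.float64(131.24236380026818), np.float64(56.7483520377822))
block [ 628.55276835 -156.19989611   38.        ]
dow [543.97438418 123.80168233  62.        ] [441.420306   117.02882641  62.        ] [492.69734509 120.41525437  62.        ] (np.float64(102.77748064644253), np.float64(3.778429558414987))
ends [496.30040128 121.77508551  40.        ] (np.float64(134.47647868938031), np.float64(3.5923506572580117))
stud [494.16825394 120.94558226  48.        ]
S dow [549.37981491 129.8790969   62.        ] [444.15566504 121.08431569  62.        ] [496.76773997 125.48170629  62.        ] (np.float64(105.59105025503284), np.float64(4.777756255090856))
S stud [492.27138996 123.83541669  48.        ]
Sblock [ 625.50184899 -154.16539557   38.        ]
Sholes [ 652.94193564 -110.93956668    7.        ] [ 595.70585654 -199.48240137    7.        ] [ 624.32389609 -155.21098402    7.        ] (np.float64(105.43150537389823), np.float64(57.12046410787969))
[[-0.932  0.362 -0.001]
 [ 0.362  0.932 -0.001]
 [ 0.    -0.001 -1.   ]]
```

```bash
cat >> h.py <<'E'
def yaw(s): 
    m=q2R(s['ee_rot']); return np.degrees(np.arctan2(m[1,0],m[0,0]))
def plan(p0,a0,p1,a1,n):
    p0=np.array(p0,float);p1=np.array(p1,float);da=(a1-a0+180)%360-180
    for k in range(n):
        a=np.radians(a0+da*k/n); d=(p1-p0)/n
        t=np.array([d[0]*np.cos(a)+d[1]*np.sin(a),d[0]*np.sin(a)-d[1]*np.cos(a),-d[2]])/200
        print('dp',t.round(3),'twist',round(-da/n/90,4),'dist',np.linalg.norm(d).round(1))
E
python3 - <<'E'
from h import *
plan([190.25,489.3,231.3],yaw(ctrl.sense()),[627,-155.5,190],57,4)
E
```

```text
dp [-0.801 -0.553  0.052] twist 0.2826 dist 195.0
dp [-0.961 -0.156  0.052] twist 0.2826 dist 195.0
dp [-0.935  0.272  0.052] twist 0.2826 dist 195.0
dp [-0.727  0.647  0.052] twist 0.2826 dist 195.0
```

Emit:
drive_tool --gripper '[1, 1, 1, 1, 1]' --pt "-0.8 -0.55 0.05" --pt "-0.8 -0.55 0.05" --pt "-0.8 -0.55 0.05" --pt "-0.8 -0.55 0.05" --pt "-0.8 -0.55 0.05" --twist '[0.28, 0.28, 0.28, 0.28, 0.28]'

```text
time_s: 0.65
eef_pos: [301.7, 325.5, 221.0]
ee_rot: [0.0, 0.397, 0.918, -0.001]
force: [-0.9, 0.5, 1.2]
grip_width: 0.999
```

Emit:
drive_tool --gripper '[1, 1, 1, 1, 1]' --pt "-0.96 -0.16 0.05" --pt "-0.96 -0.16 0.05" --pt "-0.96 -0.16 0.05" --pt "-0.96 -0.16 0.05" --pt "-0.96 -0.16 0.05" --twist '[0.28, 0.28, 0.28, 0.28, 0.28]'

```text
time_s: 1.15
eef_pos: [410.7, 164.5, 210.9]
ee_rot: [0.0, 0.587, 0.809, -0.0]
force: [0.4, 0.8, 0.3]
grip_width: 1.002
```

Emit:
drive_tool --gripper '[1, 1, 1, 1, 1]' --pt "-0.94 0.27 0.05" --pt "-0.94 0.27 0.05" --pt "-0.94 0.27 0.05" --pt "-0.94 0.27 0.05" --pt "-0.94 0.27 0.05" --twist '[0.28, 0.28, 0.28, 0.28, 0.28]'

```text
time_s: 1.65
eef_pos: [520.9, 3.3, 200.4]
ee_rot: [-0.0, 0.749, 0.662, -0.0]
force: [-0.4, 1.2, -0.7]
grip_width: 0.999
```

Emit:
drive_tool --gripper '[1, 1, 1, 1, 1, 1]' --pt "-0.73 0.65 0.05" --pt "-0.73 0.65 0.05" --pt "-0.73 0.65 0.05" --pt "-0.73 0.65 0.05" --pt "-0.73 0.65 0.05" --pt "-0.73 0.65 0.05" --twist '[0.29, 0.29, 0.29, 0.29, 0.29, 0.29]'

```text
time_s: 2.25
eef_pos: [630.8, -153.1, 190.4]
ee_rot: [-0.001, 0.878, 0.478, -0.0]
force: [-0.0, 2.1, -0.0]
grip_width: 0.998
```

Run:
```python
from h import *
s=ctrl.sense();save('wrist','w1');print(s['time_s'],s['eef_pos'],yaw(s),s['joints'],s['dq'].round(3))
for p in [(627,-155.5,38),(655,-112,10),(599,-199,10)]:print(proj('w1',p))
```

```text
2.25 [ 630.78998725 -153.07114141  190.42653485] 57.0979473513922 [-4.18393483e-01  6.21974937e-01  1.13597971e+00  4.69938622e-04
  1.38540667e+00  1.55768469e-01] [ 0.023 -0.04   0.028 -0.    -0.002 -0.001]
[254.22330681 180.68004083]
[254.16377494 131.45909142]
[254.375496   214.65461576]
```

View pics/w1.png

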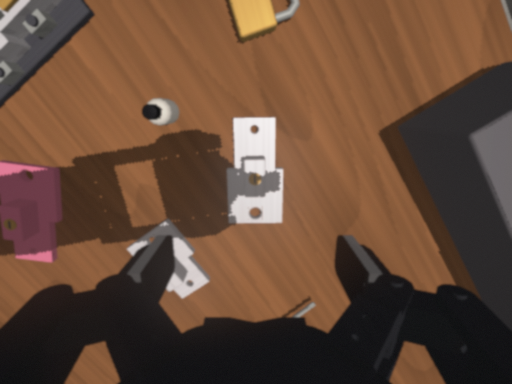

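Run:
```python
from h import *
crop('w1',215,105,300,235,4.5,'c4')
```

```text
(no output)
```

View pics/c4.png

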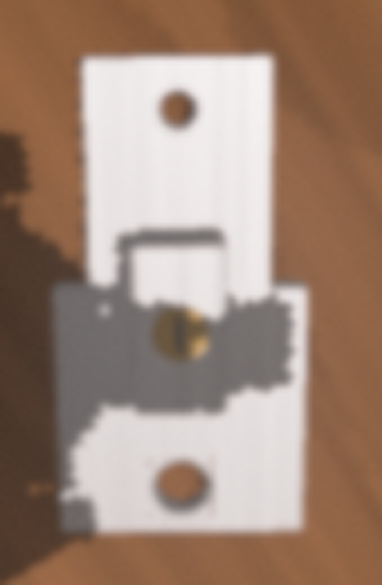

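Run:
```python
from h import *
def t(x,y,z): return px('w1',215+(x+.5)/4.5-.5,105+(y+.5)/4.5-.5,z)
a,b=t(178,108,10),t(181,486,10);d=a-b;print(a,b,(a+b)/2,np.linalg.norm(d),np.degrees(np.arctan2(d[1],d[0])))
print(t(180,332,38))
e=(t(82,58,10)+t(273,55,10))/2;f=(t(62,531,10)+t(304,529,10))/2;d=e-f;print((e+f)/2,np.linalg.norm(d),np.degrees(np.arctan2(d[1],d[0])))
p=(a+b)/2
s=ctrl.sense();plan(s['eef_pos'],yaw(s),[p[0],p[1],100],yaw(s)+0,1)
```

```text
[ 656.76011545 -109.28721754   10.        ] [ 600.99075638 -196.9892806    10.        ] [ 628.87543591 -153.13824907   10.        ] 103.93206086881038 57.54789737754632
[ 628.79323138 -153.52388286   38.        ]
[ 628.90179375 -153.48606491   10.        ] 130.11079933068663 57.76278347210354
dp [-0.008 -0.005  0.455] twist -0.0 dist 91.1
```

Emit:
drive_tool --gripper '[1, 1, 1, 1, 1, 1, 1]' --pt "-0.006 -0.007 0.2" --pt "-0.006 -0.007 0.4" --pt "-0.006 -0.007 0.6" --pt "-0.006 -0.007 0.7" --pt "-0.006 -0.007 0.8" --pt "-0.006 -0.007 0.87" --pt "-0.006 -0.007 0.87" --twist '[-0.005, -0.005, -0.005, -0.005, -0.005, -0.005, -0.005]' --newtons 80

```text
time_s: 3.0
eef_pos: [628.0, -152.9, 16.2]
ee_rot: [-0.001, 0.876, 0.482, -0.001]
force: [0.2, 0.2, 0.2]
grip_width: 0.999
```

Run:
```python
from h import *
s=ctrl.sense();save('wrist','w2');print(s['time_s'],s['eef_pos'],yaw(s),s['force'])
```

```text
3.0 [ 628.04552017 -152.85259758   16.15803354] 57.58624562900426 [0.19228411 0.17739342 0.1760767 ]
```

View pics/w2.png

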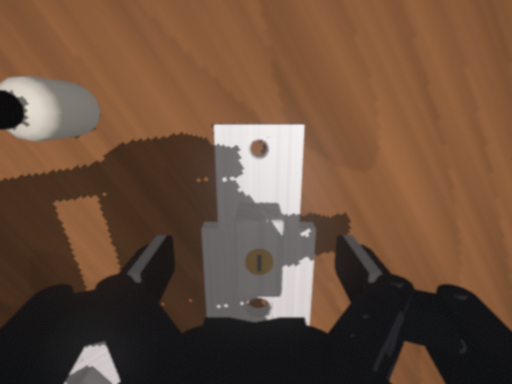

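Emit:
drive_tool --gripper '[1, 0, 0, 0, 0, 0, 0, 0]' --pt "0 0 0.01" --pt "0 0 0.01" --pt "0 0 0.01" --pt "0 0 0.01" --pt "0 0 0.01" --pt "0 0 0.01" --pt "0 0 0.01" --pt "0 0 0.01" --twist '[0, 0, 0, 0, 0, 0, 0, 0]' --newtons 80

```text
time_s: 3.85
eef_pos: [629.2, -154.7, 15.8]
ee_rot: [0.0, 0.877, 0.481, 0.0]
force: [0.4, -0.4, 4.5]
grip_width: 0.268
```

Run:
```python
from h import *
s=ctrl.sense();save('wrist','w3');print(s['time_s'],s['eef_pos'],yaw(s),s['force'],s['grip_width'])
plan(s['eef_pos'],yaw(s),[490,122,160],4,2)
```

```text
3.85 [ 629.24336841 -154.68707484   15.83127389] 57.50079322945285 [ 0.38041591 -0.36531527  4.53355732] 0.2676662448328562
dp [ 0.396 -0.665 -0.36 ] twist 0.2972 dist 170.8
dp [ 0.055 -0.772 -0.36 ] twist 0.2972 dist 170.8
```

View pics/w3.png

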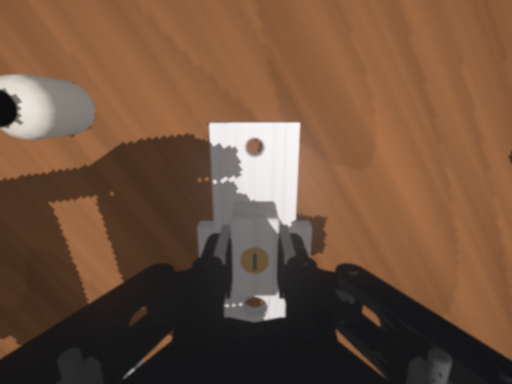

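Emit:
drive_tool --gripper '[0, 0, 0, 0]' --pt "0 0 -0.1" --pt "0 0 -0.3" --pt "0 0 -0.5" --pt "0 0 -0.5" --twist '[0, 0, 0, 0]'

```text
time_s: 4.3
eef_pos: [630.9, -155.3, 120.5]
ee_rot: [0.003, 0.877, 0.481, 0.003]
force: [0.3, 0.4, -2.8]
grip_width: 0.261
```

Run:
```python
from h import *
s=ctrl.sense();save('wrist','w4');print(s['time_s'],s['eef_pos'],yaw(s),s['force'],s['grip_width'])
plan(s['eef_pos'],yaw(s),[384,114,180],4,2)
```

```text
4.3 [ 630.87933251 -155.27623864  120.47174615] 57.51278153156893 [ 0.34944389  0.35616716 -2.8128974 ] 0.2610491066652384
dp [ 0.236 -0.882 -0.149] twist 0.2973 dist 185.1
dp [-0.186 -0.894 -0.149] twist 0.2973 dist 185.1
```

View pics/w4.png

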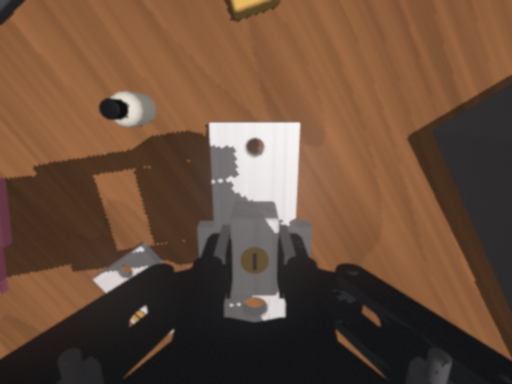

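Emit:
drive_tool --gripper '[0, 0, 0, 0, 0]' --pt "0.24 -0.88 -0.15" --pt "0.24 -0.88 -0.15" --pt "0.24 -0.88 -0.15" --pt "0.24 -0.88 -0.15" --pt "0.24 -0.88 -0.15" --twist '[0.297, 0.297, 0.297, 0.297, 0.297]'

```text
time_s: 4.85
eef_pos: [503.1, -16.4, 144.2]
ee_rot: [-0.001, 0.964, 0.266, -0.002]
force: [0.2, -0.4, -3.4]
grip_width: 0.268
```

Emit:
drive_tool --gripper '[0, 0, 0, 0, 0, 0, 0]' --pt "-0.19 -0.89 -0.15" --pt "-0.19 -0.89 -0.15" --pt "-0.19 -0.89 -0.15" --pt "-0.19 -0.89 -0.15" --pt "-0.19 -0.89 -0.15" --pt "-0.19 -0.89 -0.15" --pt "-0.19 -0.89 -0.15" --twist '[0.297, 0.297, 0.297, 0.297, 0.297, 0.297, 0.297]'

```text
time_s: 5.55
eef_pos: [382.9, 113.4, 174.5]
ee_rot: [0.0, 0.999, 0.035, -0.001]
force: [0.3, -0.5, -2.6]
grip_width: 0.264
```

Run:
```python
from h import *
s=ctrl.sense();save('wrist','w5');print(s['time_s'],s['eef_pos'],yaw(s),s['force'],s['grip_width'],s['ee_rot'],s['dq'].round(3))
```

```text
5.55 [382.85841114 113.44061788 174.48039125] 4.01902057373297 [ 0.34055826 -0.46196741 -2.5550173 ] 0.2639992161766298 [ 7.37375880e-05  9.99384725e-01  3.50654065e-02 -7.64174901e-04] [-0.009  0.002 -0.005  0.     0.002  0.001]
```

View pics/w5.png

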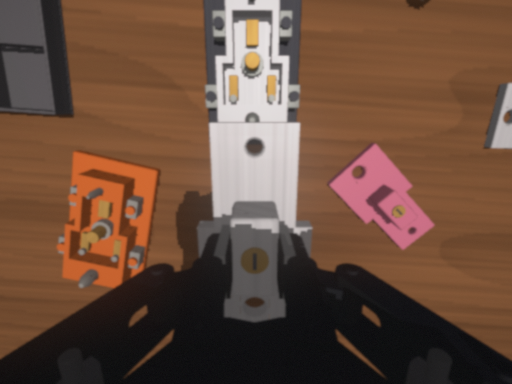

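Emit:
drive_tool --gripper '[0, 0, 0, 0]' --pt "-0.18 0 -0.1" --pt "-0.18 0 -0.1" --pt "-0.18 0 -0.1" --pt "-0.18 0 -0.1" --twist '[0, 0, 0, 0]'

```text
time_s: 6.0
eef_pos: [347.2, 111.1, 194.9]
ee_rot: [-0.0, 0.999, 0.035, -0.0]
force: [-0.6, -1.1, -2.2]
grip_width: 0.26
```

Run:
```python
from h import *
s=ctrl.sense();save('wrist','w6');print(s['time_s'],s['eef_pos'],yaw(s),s['force'],s['grip_width'],s['ee_rot'],s['dq'].round(3))
crop('w6',190,0,320,135,5,'c6a')
crop('w6',190,110,320,330,3.5,'c6b')
```

```text
6.0 [347.20997471 111.12496886 194.9106431 ] 3.995723380145439 [-0.55350712 -1.11528179 -2.22244529] 0.2601274404689735 [-5.11443077e-06  9.99392102e-01  3.48621949e-02 -2.31342961e-04] [ 0.006  0.006 -0.     0.     0.003  0.003]
```

View pics/c6a.png

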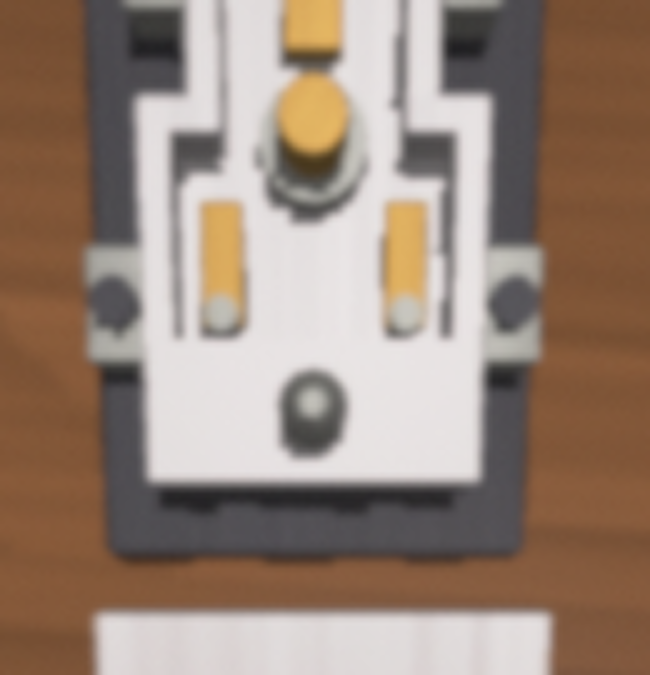

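View pics/c6b.png

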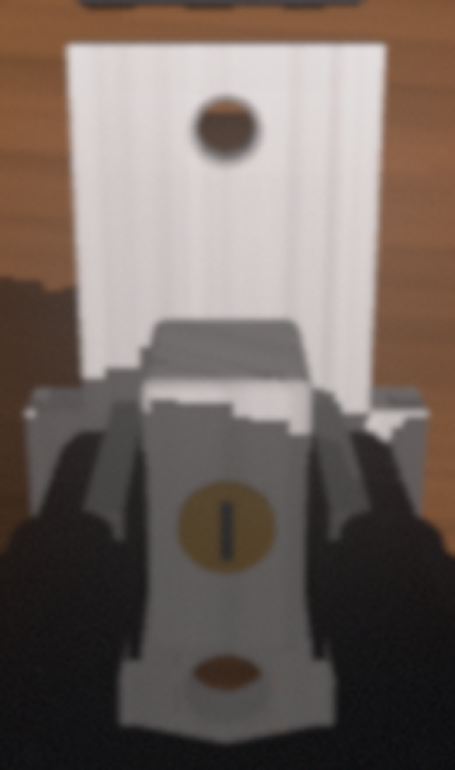

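Run:
```python
from h import *
crop('w5',195,0,310,130,5,'c5')
def an(a,b): d=(a-b)[:2]; return round(np.degrees(np.arctan2(d[1],d[0])),2),round(np.linalg.norm(d),1)
A=lambda x,y,z:px('w6',190+(x+.5)/5-.5,(y+.5)/5-.5,z)
B=lambda x,y,z:px('w6',190+(x+.5)/3.5-.5,110+(y+.5)/3.5-.5,z)
th,st=A(313,401,62),A(313,107,48);print('thick',th,'stud',st,an(st,th))
c=[A(147,483,40),A(482,483,40),A(492,95,40),A(135,95,40)];print('rim',(c[0]+c[1])/2,(c[2]+c[3])/2,an(c[1],c[0]),an(c[2],c[3]),an(c[3],c[0]),an(c[2],c[1]))
s=np.array([347.21,111.125,194.91]);a=np.radians(4.0)
ex=np.array([np.cos(a),np.sin(a),0]);ey=np.array([np.sin(a),-np.cos(a),0])
def tl(p): p=p-s; return round(p@ex,2),round(p@ey,2)
zt=189.1
print('small hole tool',tl(B(227,128,zt)),'corners',tl(B(67,45,zt)),tl(B(385,45,zt)),'screw',tl(B(227,527,zt+28)))
print('block top far', tl(B(142,380,zt+28)),tl(B(312,380,zt+28)))
```

```text
thick [444.1031543  121.27439778  62.        ] stud [496.57147559 124.91997525  48.        ] (np.float64(3.97), np.float64(52.6))
rim [430.47985214 120.20385554  40.        ] [500.77947666 125.16625524  40.        ] (np.float64(-86.01), np.float64(69.1)) (np.float64(-86.01), np.float64(68.5)) (np.float64(3.76), np.float64(70.5)) (np.float64(4.31), np.float64(70.5))
small hole tool (np.float64(51.7), np.float64(-1.31)) corners (np.float64(64.18), np.float64(-25.44)) (np.float64(64.16), np.float64(22.52)) screw (np.float64(-1.07), np.float64(-1.33))
block top far (np.float64(21.39), np.float64(-12.83)) (np.float64(21.38), np.float64(10.17))
```

View pics/c5.png

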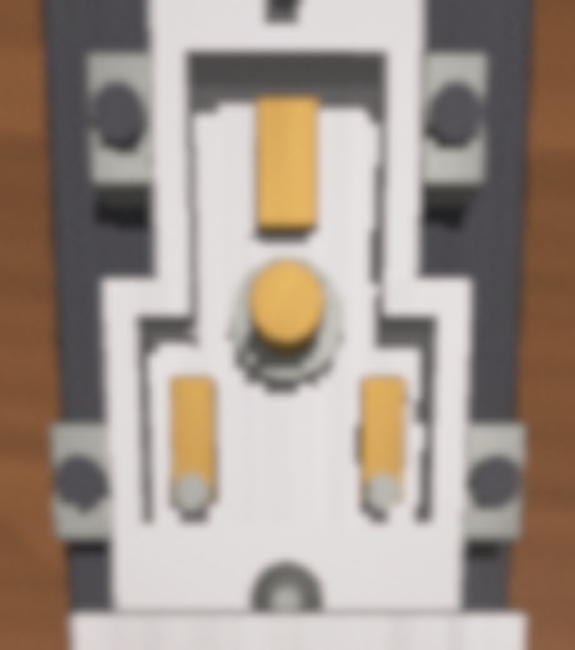

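Emit:
drive_tool --gripper '[0, 0, 0, 0, 0, 0, 0, 0]' --pt "0.2 -0.009 0" --pt "0.4 -0.009 0.05" --pt "0.6 -0.009 0.1" --pt "0.75 -0.009 0.2" --pt "0.75 -0.009 0.35" --pt "0.75 -0.009 0.48" --pt "0.75 -0.009 0.525" --pt "0.75 -0.009 0.525" --twist '[0, 0, 0, 0, 0, 0, 0, 0]'

```text
time_s: 6.85
eef_pos: [495.8, 123.7, 89.1]
ee_rot: [-0.0, 0.999, 0.035, -0.001]
force: [-1.0, 1.0, -2.5]
grip_width: 0.264
```

Run:
```python
from h import *
s=ctrl.sense();save('wrist','w7');save('scene','s7');print(s['time_s'],s['eef_pos'],yaw(s),s['force'],s['grip_width'],s['ee_rot'],s['dq'].round(3))
crop('s7',270,140,370,260,6,'cs7')
```

```text
6.85 [495.78650813 123.73910525  89.14237237] 4.035003445171418 [-0.99579219  1.02823876 -2.51576155] 0.2644914967256861 [-1.31350518e-05  9.99379190e-01  3.52046553e-02 -1.36640483e-03] [ 0.002 -0.047 -0.032  0.001  0.023  0.   ]
```

View pics/w7.png

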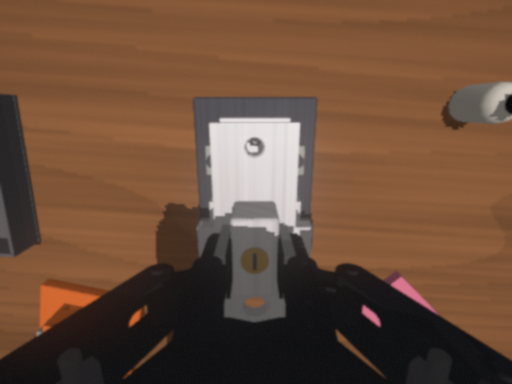

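View pics/cs7.png

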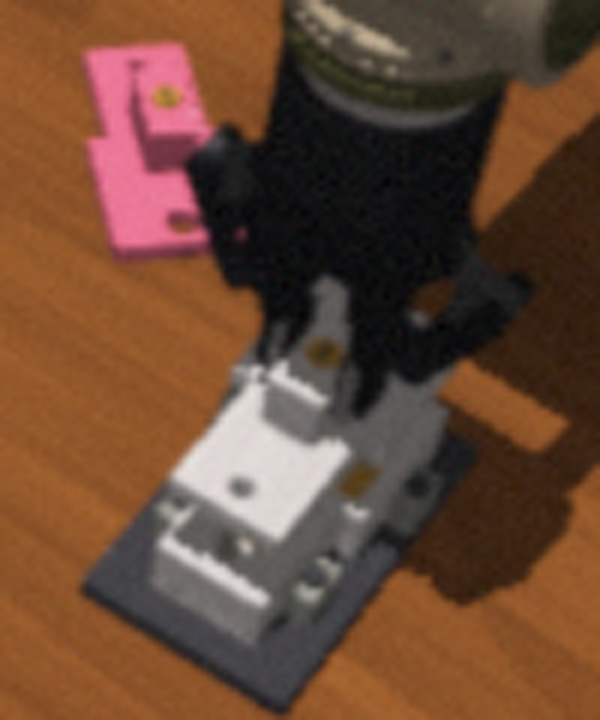

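Run:
```python
from h import *
crop('w7',185,85,325,235,5,'c7')
crop('w7',235,130,275,165,16,'c7b')
```

```text
(no output)
```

View pics/c7.png

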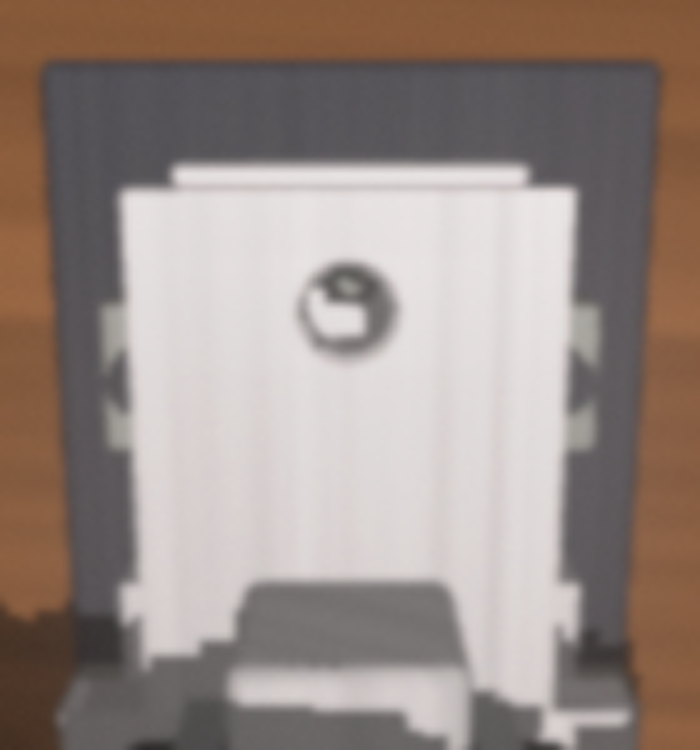

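View pics/c7b.png

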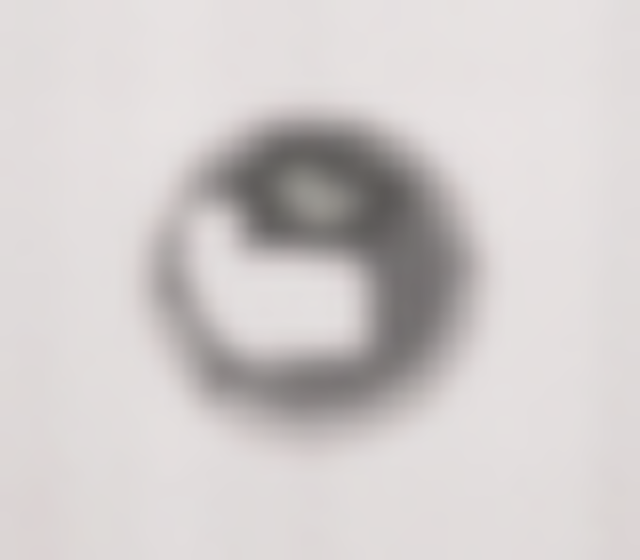

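Run:
```python
from h import *
s=np.array([495.79,123.74,89.14]);a=np.radians(4.0)
ex=np.array([np.cos(a),np.sin(a),0]);ey=np.array([np.sin(a),-np.cos(a),0])
def tl(p): p=p-s; return np.array([p@ex,p@ey]).round(2)
H=lambda x,y,z:tl(px('w7',235+(x+.5)/16-.5,130+(y+.5)/16-.5,z))
A=lambda x,y,z:tl(px('w7',185+(x+.5)/5-.5,85+(y+.5)/5-.5,z))
print('dowel',H(320,195,62),'hole',H(315,268,83.3))
print('case end',A(172,164,40),A(527,164,40),'cover end',A(121,189,83.3),A(577,189,83.3))
```

```text
dowel [51.63 -1.31] hole [51.66 -1.5 ]
case end [ 65.42 -25.4 ] [65.44 22.75] cover end [ 64.2  -25.45] [64.22 22.64]
```

Emit:
drive_tool --gripper '[0, 0, 0, 0, 0]' --pt "0.002 0.001 0.03" --pt "0.002 0.001 0.05" --pt "0.002 0.001 0.07" --pt "0.002 0.001 0.08" --pt "0.002 0.001 0.08" --twist '[0, 0, 0, 0, 0]'

```text
time_s: 7.45
eef_pos: [496.4, 123.7, 74.1]
ee_rot: [-0.0, 0.999, 0.035, -0.0]
force: [-0.1, 0.5, -3.2]
grip_width: 0.256
```

Run:
```python
from h import *
s=ctrl.sense();save('wrist','w8');print(s['time_s'],s['eef_pos'],yaw(s),s['force'],s['wrist_torque'],s['ee_rot'])
crop('w8',235,130,275,165,16,'c8b')
```

```text
7.45 [496.41316809 123.68834786  74.06922752] 4.04510089838823 [-0.11370152  0.52297273 -3.15204583] [-0.0160809  -0.05246936 -0.00574641] [-3.51104972e-06  9.99376989e-01  3.52928304e-02 -2.24828250e-04]
```

View pics/c8b.png

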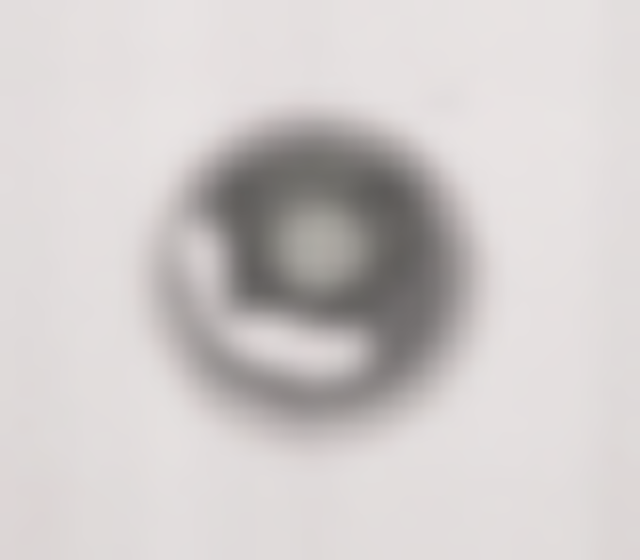

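Run:
```python
from h import *
s=np.array([496.41,123.69,74.07]);a=np.radians(4.0)
ex=np.array([np.cos(a),np.sin(a),0]);ey=np.array([np.sin(a),-np.cos(a),0])
def tl(p): p=p-s; return np.array([p@ex,p@ey]).round(2)
H=lambda x,y,z:tl(px('w8',235+(x+.5)/16-.5,130+(y+.5)/16-.5,z))
print('dowel',H(320,248,62),'hole',H(315,270,68.3))
```

```text
dowel [51.56 -1.33] hole [51.61 -1.5 ]
```

Emit:
drive_tool --gripper '[0, 0, 0, 0, 0]' --pt "0 0.001 0.01" --pt "0 0.001 0.02" --pt "0 0.001 0.03" --pt "0 0.001 0.04" --pt "0 0.001 0.04" --twist '[0, 0, 0, 0, 0]'

```text
time_s: 8.0
eef_pos: [496.4, 123.5, 66.0]
ee_rot: [-0.0, 0.999, 0.035, -0.0]
force: [-0.1, -1.3, -3.4]
grip_width: 0.263
```

Run:
```python
from h import *
s=ctrl.sense();save('wrist','w9');print(s['time_s'],s['eef_pos'],yaw(s),s['force'],s['wrist_torque'],s['ee_rot'])
crop('w9',235,130,275,165,16,'c9b')
```

```text
8.0 [496.39379686 123.48888173  65.97897374] 4.0466916308669765 [-0.07396891 -1.27418821 -3.43569334] [0.0057317  0.04651293 0.01007992] [-8.57376548e-06  9.99376483e-01  3.53067001e-02 -2.87664888e-04]
```

View pics/c9b.png

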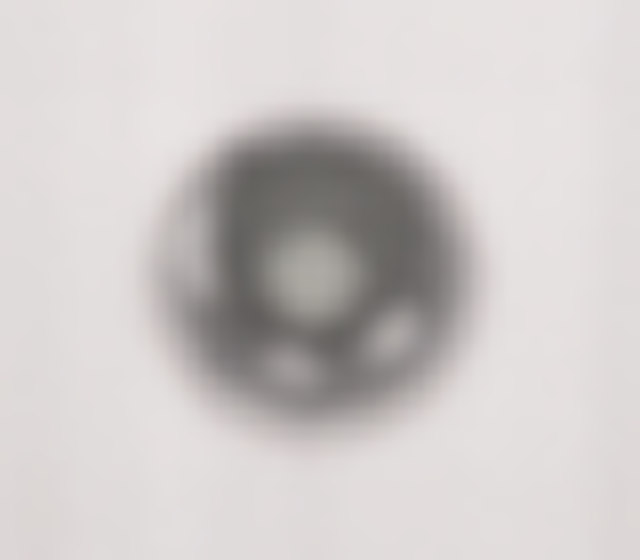

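Emit:
drive_tool --gripper '[0, 0, 0, 0, 0]' --pt "0 0 0.01" --pt "0 0 0.02" --pt "0 0 0.03" --pt "0 0 0.04" --pt "0 0 0.04" --twist '[0, 0, 0, 0, 0]' --newtons 110

```text
time_s: 8.55
eef_pos: [496.8, 123.5, 58.5]
ee_rot: [0.0, 0.999, 0.035, 0.0]
force: [-0.9, 0.3, 5.1]
grip_width: 0.254
```

Run:
```python
from h import *
s=ctrl.sense();print(s['time_s'],s['eef_pos'],yaw(s),s['force'],s['wrist_torque'],s['ee_rot'])
```

```text
8.55 [496.79052076 123.48281336  58.4638455 ] 4.043737054808238 [-0.86855044  0.26626178  5.14125111] [0.01224035 0.27555125 0.01472088] [1.33348805e-05 9.99377390e-01 3.52809309e-02 2.96188487e-04]
```

Emit:
drive_tool --gripper '[0, 0, 0, 0, 0]' --pt "0 0 0.005" --pt "0 0 0.01" --pt "0 0 0.015" --pt "0 0 0.015" --pt "0 0 0.015" --twist '[0, 0, 0, 0, 0]'

```text
time_s: 9.05
eef_pos: [496.8, 123.5, 55.9]
ee_rot: [0.0, 0.999, 0.035, 0.0]
force: [-2.6, -0.7, 8.9]
grip_width: 0.258
```

Run:
```python
from h import *
s=ctrl.sense();print(s['time_s'],s['eef_pos'],yaw(s),s['force'],s['wrist_torque'],s['ee_rot'])
```

```text
9.05 [496.81713088 123.50764713  55.91586927] 4.050994916475074 [-2.59810366 -0.70718197  8.86856574] [-0.02704993  0.43112074  0.01255282] [3.32928713e-05 9.99375119e-01 3.53442152e-02 3.96842677e-04]
```

Near the parting face now. Next I'll press on until the force rises.

Emit:
drive_tool --gripper '[0, 0, 0, 0, 0]' --pt "0 0 0.003" --pt "0 0 0.006" --pt "0 0 0.009" --pt "0 0 0.009" --pt "0 0 0.009" --twist '[0, 0, 0, 0, 0]'

```text
time_s: 9.55
eef_pos: [496.8, 123.5, 55.9]
ee_rot: [0.0, 0.999, 0.035, 0.001]
force: [-10.6, -1.0, 28.6]
grip_width: 0.256
```

Run:
```python
from h import *
s=ctrl.sense();save('wrist','w10');save('scene','s10');print(s['time_s'],s['eef_pos'],yaw(s),s['force'],s['wrist_torque'],s['ee_rot'])
crop('s10',270,140,370,260,6,'cs10')
```

```text
9.55 [496.83515218 123.50956412  55.85281617] 4.065401812556159 [-10.6313609   -1.0076129   28.56074178] [-0.22065241  1.91083479 -0.05781409] [1.49193921e-04 9.99370567e-01 3.54697770e-02 5.85164810e-04]
```

View pics/cs10.png

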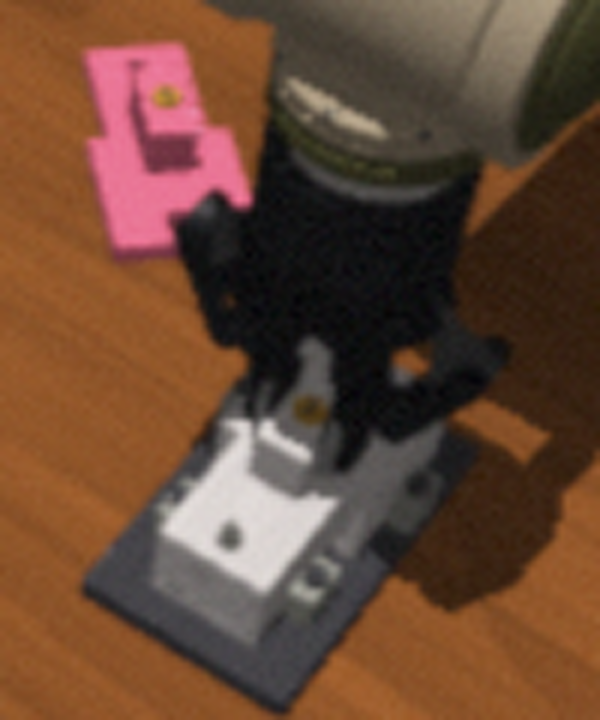

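View pics/w10.png

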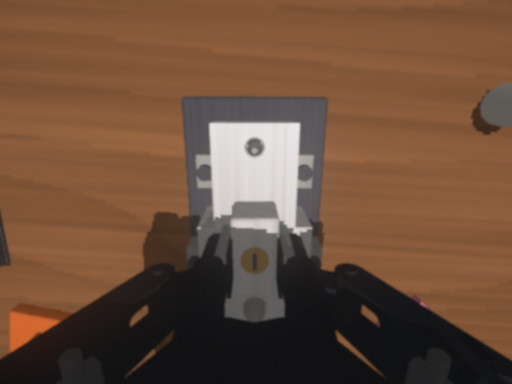

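Emit:
drive_tool --gripper '[0, 0, 0, 0, 0]' --pt "-0.001 0 0" --pt "-0.001 0 0" --pt "-0.001 0 0" --pt "-0.001 0 0" --pt "-0.001 0 0" --twist '[0, 0, 0, 0, 0]'

```text
time_s: 10.15
eef_pos: [496.8, 123.5, 55.8]
ee_rot: [0.0, 0.999, 0.035, 0.001]
force: [-10.1, -0.7, 27.8]
grip_width: 0.253
```

Run:
```python
from h import *
s=ctrl.sense();print(s['time_s'],s['eef_pos'],s['force'],s['wrist_torque'],s['dq'].round(4),s['grip_width'])
```

```text
10.15 [496.83105628 123.52642794  55.84819569] [-10.14671998  -0.71447816  27.7549422 ] [-0.21200523  1.72999269 -0.03745141] [-0.     -0.0017 -0.0007  0.0007  0.001  -0.0003] 0.2529105580630078
```

Steady, seated and pressed at about 28 N, so I'm handing in.

Run:
```python
from h import *
print(job.finish_job())
s=ctrl.sense();print(s['time_s'],s['eef_pos'],s['force'])
```

```text
the job is handed in; nothing more can be done
None
the job is handed in; nothing more can be done
```

I gripped the longer cover by its block and threaded it on both dowels with the large hole on the thick dowel. I then pressed it down to the parting face and handed the job in at about 10 s, still gripping and pressing. No verdict was reported.

**Seating:** on the last press the tool stopped going down (TCP z stayed at about 55.9 mm). The upward force rose from 9 to 28 N, and the cover's underside works out at 40 mm. The scene and wrist pictures show the halves closed.

**Alignment:** the small hole and thin dowel agreed within about 0.2 mm in the wrist image before the cover went on. The thick dowel's fit was not measured directly. An earlier reading of the case's end edge disagreed with the dowel by about 1.2 mm along x, and I trusted the dowel.

**Sideways force:** about 10 N along x stayed on the tool at the end, and easing the tool back 0.2 mm barely changed it. The arm was nearly still.

**Other things:** the path stayed clear of the other loose things and no contact showed in the forces. I did not take a final top picture to confirm they had not moved.

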